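Seat the sample carrier under the nest lip and hold it home

ROBOT

A 6-joint arm with a two-finger parallel gripper is mounted at the origin on the work surface. World frame = base frame: x ahead of the robot, y to its left, z up, the work surface at z = 0. Lengths are in mm, angles in degrees, forces in N, time in s.
With the tool pointing down it reaches from about 350 to 775 mm from the base axis. Payload 5.5 kg.
Tool frame: the origin (TCP) lies at the very end of the fingers, on their centre line; the grasp point (between the pads) lies ctrl.tcp_to_grasp behind it (ctrl.tcp_to_grasp is the distance from the TCP to the grasp point, in mm); z points along the fingers, y is the direction in which the jaws open and shut (so a half turn about z gives the same grasp; the last joint's range is limited). The gripper opens to 85 mm and grips with 20 to 120 N. Pads are 22 mm wide; open, the fingers measure 114 mm over their backs; the gripper's body (76 mm by 85 mm) begins 54 mm behind the grasp point. The pads swing forward as they close: fully open they stand 13 mm farther back than shut.
Start: joints at [-76.295, 17.945, 2.641, 74.691, 0, 82.002], TCP at [212.637, -534.282, 231.323] pointing down, gripper open.
Joint ranges: [-158.12, 158.12], [-49.38, 96.58], [-58.88, 72.47], [-126.05, 133.96], [-84.25, 85.87], [-180, 180]. Speed limits (degrees/s): [147.25, 147.25, 180, 180, 180, 180].

INTERFACE

Orientations are given as [roll, pitch, yaw] about the fixed x, y, z axes, in that order (R = Rz(yaw) Ry(pitch) Rx(roll)).
In Python, from rig import ctrl, cams, ticket gives the robot as it stands.
- The arm moves only by the tool move_arm, never from a script. Its argument "commands" is a list of rows, each an object of numbers: "x", "y", "z": the shift along the tool's x, y, z in mm; "rx", "ry", "rz": the turn, a rotation vector about the tool's x, y, z in rad. In form: [{"x": .., "y": .., "z": .., "rx": .., "ry": .., "rz": ..}, ...]. A call has 1 to 12 rows; each row is the pose to reach, as a shift and turn from the pose measured when the call began, along the tool's axes at that moment; what a row does not reach only later rows make up. A row lasts 1/12 s, in which the tool goes at most 41.7 mm and 7.16 degrees, less where a joint would pass 70% of its speed; a pose out of reach is approached as far as the arm can. A call with a gripper value outside its range is refused whole. "jaw" is the opening, from 0 (shut) to 1 (fully open), set as the call begins (left out, the last holds). The fingers move at their own pace and stop on an object; "grip_force" is the grip in N (left out, the last holds). Time passes only in rows, so rows that repeat a pose let the fingers close. It gives the time, the measured TCP pose, the force and the opening at its end, in the units of the state.
- ctrl.observe(): the state, without advancing time (a new reading comes with each control period).
- cams.snapshot(name): name is "side" or "top" or "wrist"; returns a dict with "color" (420x560x3 uint8, red, green, blue), "fx", "fy", "cx", "cy" (pixels), "rvec" (rotation vector, rad) and "tvec" (3), from world to camera coordinates, as OpenCV has them; the wrist camera has in their place "hand_eye" (4x4, takes a point from camera to tool coordinates, whose origin is the TCP and whose axes are the flange's). Camera axes: x right, y down, z forward; pixel columns grow to the right and rows downward; lengths in mm; the calibration is good to about 2 mm. The wrist camera is an equidistant fisheye: a pixel r from the principal point sees the ray r / f radians off the axis. A picture is of the moment at which its call begins: read the wrist's pose just before it. There is no depth.
- ticket.job_done(): hands the job in, once; it reports no verdict.
The state is a dict: "t": time; "joint_pos": joint angles; "qd": joint speeds; "joint_torque": joint torques, N m; "tcp_pos": TCP position; "eef_rot": TCP orientation; "ft_force": force on the tool from outside, world axes, zero at the start; "ft_torque": the same for the moment, N m; "width": opening from 0.0 (shut) to 1.0 (fully open).
Only numpy, scipy, OpenCV 4.12 (cv2) and the standard library are available. Lean on these libraries where they do the work, as an engineer would, in place of code of your own. Each camera call takes 0.05 s, during which the arm holds its last target. There are 200 camera calls.

TASK

Pick up the sample carrier with the copper disc (not the one with the white disc), set it down flat on the raised narrow bed of the measuring nest, in front of the blue lip and with its metal tongue towards the lip. Then slide it along the bed so that the tongue goes under the lip and pushes back the spring plunger, until the carrier's grip block is fully home against the lip. Finish while still holding it pressed home there (the spring pushes it out if you let go), and leave all the other things on the bench undisturbed.

Things in the scene. Friction and masses are not known exactly. Their poses are not given: they have to be found in the camera images.
- carrier_grip (a point): Carrier with COPPER disc on top, loose, 0.11-0.23 kg. Black grip block 40 (x) x 24 (y) x 44 mm tall; from the foot of its +x face an aluminium tongue sticks out along +x, 45 long x 36 wide x 8 mm thick, flush with the underside. Point: centre of the block, 22 mm above the underside, 20 mm behind the block's front face, 65 mm behind the tongue tip. z up. Grasp the block across y from above.
- nest: Measuring nest, fixed to the bench. Origin at bench height on its mid-line; x along the bed towards the lip, y across, z up. Aluminium bed 46 mm wide (y +/-23), top at z = 60 mm, from x = -115 mm on. Pocket at its far end: black cheeks with inner faces at y = +/-23, x = 15 to 95, up to z = 86 mm, bridged by the blue lip. Granite foot 230 x 100 x 12 mm, x = -125 to 105.
- lip_foot (a point): Point on the bed top, mid-line, straight below the front face of the blue lip (nest x = 15, z = 60 mm); axes as the nest. The lip is 20 mm deep (x), 10 mm thick, its underside 12 mm above the bed: a slot 46 wide x 12 high. Home: the block's front face against the lip's front face, so the block's centre is 20 mm before this point along x and 22 mm above it, tongue tip 45 mm past it.
- plunger (a joint): Brass spring plunger at the end of the pocket behind the lip, slides along the nest's +x. 0 = out (its face at nest x = 50 mm, so the tongue meets it 10 mm before home), 0.010 = carrier home, 0.013 = its own stop. The spring pushes back with 2 N at 0 and 6 N at home.
- spare_grip (a point): Spare carrier, same shape and colours but with a WHITE disc on top; a bystander. This point is the centre of its grip block, 22 mm above its underside, axes as for the other carrier.
- ring_gauge: Steel ring, 52 mm across, 18 mm high, loose on the bench; origin at the centre of its underside. Bystander.
- screwdriver: Screwdriver with red handle, 170 mm long, lying along its x, loose. Bystander.
- bottle: Amber bottle, 52 mm across, 110 mm tall, loose; origin at the centre of its underside. Bystander.
- dish: Shallow white dish, 90 mm across, 18 mm high, loose; origin at the centre of its underside. Bystander.
- weight: Knobbed brass weight, 42 mm across, 58 mm tall, loose; origin at the centre of its underside. Bystander.
Things that resemble listed ones, but are neither listed nor needed, are in the scene too. What is shaped like the nest but purple or turquoise is not meant.

How it is judged (in metres and radians):
On the way:
1. the carrier with the copper disc rests flat on the bed in front of the lip, tongue towards the lip (x of carrier_grip in the frame of nest between -0.115 and -0.045 m and y of carrier_grip in the frame of nest between -0.012 and 0.012 m and z of carrier_grip in the frame of nest between 0.077 and 0.087 m and x of nest in the frame of carrier_grip above 0 m and angle between the x axis of carrier_grip and the x axis of nest, either way round below 0.2 rad and angle between carrier_grip's own z axis and vertical below 0.1 rad and contact force between carrier and nest above 0.2 N), for 0.2 s.
At the end, for the whole second after the job is handed in: Still held by the fingers (over 2 N): the copper-disc carrier flat on the bed (within 5 mm of height), tongue under the lip, block within 3 mm of the lip and 8 mm of the mid-line, straight within 0.15 rad, plunger in by 6.5 mm or more, pressing on the nest with over 3 N, at rest (x of carrier_grip in the frame of nest between -0.008 and 0 m and y of carrier_grip in the frame of nest between -0.008 and 0.008 m and z of carrier_grip in the frame of nest between 0.077 and 0.087 m and angle between the x axis of carrier_grip and the x axis of nest, either way round below 0.15 rad and angle between carrier_grip's own z axis and vertical below 0.1 rad and value of joint plunger above 0.0065 m and contact force between carrier and nest above 3 N and contact force between the fingers and carrier above 2 N and linear speed of carrier below 0.02 m/s); the arm keeps its last pose, push and grip.
It fails at once if the spare carrier is moved by more than 20 mm (distance of spare_grip from where it was at the start of the episode above 0.02 m).
It fails at once if the ring, screwdriver, bottle, dish or weight is moved by more than 20 mm (distance of any of ring_gauge, screwdriver, bottle, dish, weight from where it was at the start of the episode above 0.02 m).
It also fails if it takes over 58 s, if anything falls off the work surface, if the arm or the gripper's body presses on something with over 40 N, if the wrist force passes 120 N, or if a joint passes its speed limit or range.

## Working session

There is one attempt and no reset: what is moved stays moved. The work goes in short steps, Python scripts to look and compute and a tool call to move; the robot and the scene stay as the last step left them, time stands still between calls to the robot, and variables do not carry over. Pictures are saved under pics/ and viewed, about 8 in all and at most 12, crops included, and the job is handed in when it is done.

Besides the shell and the picture viewer there is one more tool, called by a JSON object that holds its "api" and its "payload", one argument or row to a line. move_arm: Moves the arm, as the interface text tells. Its arguments: {"type":"object","properties":{"commands":{"type":"array","items":{"type":"object","properties":{"x":{"type":"number"},"y":{"type":"number"},"z":{"type":"number"},"rx":{"type":"number"},"ry":{"type":"number"},"rz":{"type":"number"}}}},"jaw":{"type":"number"},"grip_force":{"type":"number"}},"required":["commands"]}

```bash
mkdir -p pics; ls
python3 - <<'E'
from rig import ctrl,cams
import cv2,numpy as np
s=ctrl.observe(); print(s['t'],s['tcp_pos'],s['eef_rot'],s['width'],ctrl.tcp_to_grasp)
for n in('top','side'):
    p=cams.snapshot(n); cv2.imwrite(f'pics/{n}0.png',p['color'][:,:,::-1])
    print(n,p['fx'],p['fy'],p['cx'],p['cy'],p['rvec'],p['tvec'])
a=cv2.imread('pics/top0.png');cv2.imwrite('pics/top0b.png',cv2.resize(a,(800,600),interpolation=cv2.INTER_CUBIC))
E
```

```text
pics
0.0 [ 212.50490296 -533.74325198  230.39476623] [-1.79895417e+02 -1.29136785e-02  2.17029239e+01] 0.9972868564482653 18.700000000000003
top 540.7914138363427 540.7914138363427 289.1853930690032 207.801962423144 [ 2.09555306 -2.15316382  0.19700584] [9.31747522e-01 4.63483479e+02 1.57634626e+03]
side 522.2772154817295 522.2772154817295 283.1002441991409 211.29503242298338 [ 2.27799554 -0.08201306  0.05309864] [-454.5728719    66.68574475 1699.59417766]
```

View pics/top0b.png

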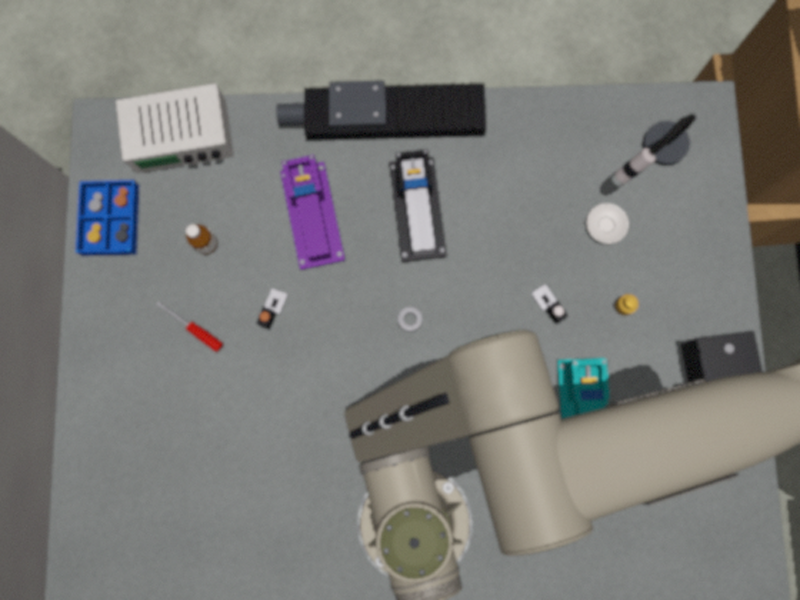

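View pics/side0.png

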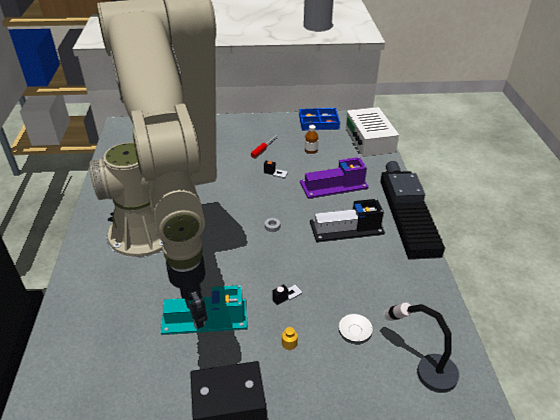

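The top view (800x600) shows two carriers. The one at (268,310) has an orange/copper disc and the one at (551,304) a white disc. The one at (268,310) fits the description. The nest with the aluminium bed and blue lip is at (417,205); the purple (312,212) and turquoise (583,388) ones are decoys. Next I'll measure and make one enlarged crop to confirm.

```bash
cat > h.py <<'E'
import cv2,numpy as np
def ray(p,u,v):
    R=cv2.Rodrigues(np.array(p['rvec']))[0];t=np.array(p['tvec']).ravel()
    d=R.T@np.array([(u-p['cx'])/p['fx'],(v-p['cy'])/p['fy'],1]);return -R.T@t,d
def onz(p,u,v,z):
    c,d=ray(p,u,v);return c+d*(z-c[2])/d[2]
E
python3 - <<'E'
from rig import cams
from h import *
p=cams.snapshot('top');im=p['color']
c=im[195:240,165:215];d=im[190:235,365:415];n=im[100:190,265:320]
f=lambda a,w,h:cv2.resize(a,(w,h),interpolation=cv2.INTER_CUBIC)
cv2.imwrite('pics/crop.png',np.hstack([f(c,267,240*1),f(d,267,240)])[:,:,::-1]) if 0 else None
L=np.vstack([f(c,330,297),f(d,330,297)]);cv2.imwrite('pics/crop.png',np.hstack([L,f(n,363,594)])[:,:,::-1])
hsv=cv2.cvtColor(im,cv2.COLOR_RGB2HSV)
def rect(x0,y0,x1,y1,m,z,nm):
    m=m[y0:y1,x0:x1].astype(np.uint8)
    k,l,st,_=cv2.connectedComponentsWithStats(m);
    if k<2:print(nm,'none');return
    i=1+st[1:,4].argmax();ys,xs=np.where(l==i)
    pts=np.array([onz(p,x+x0,y+y0,z)[:2] for x,y in zip(xs,ys)],np.float32)
    r=cv2.minAreaRect(pts);print(nm,len(xs),pts.mean(0),r)
S,V,H=hsv[...,1],hsv[...,2],hsv[...,0]
rect(165,195,215,240,(S>110)&(H<20)&(V>80),44,'copper')
rect(165,195,215,240,(V>150)&(S<60),8,'tongue')
rect(165,195,215,240,(V<60),44,'block')
rect(265,100,320,190,(V>150)&(S<60),60,'bed')
rect(265,100,320,190,(H>100)&(H<125)&(S>110),82,'lip')
rect(265,100,320,190,(V<60),12,'dark')
for nm,b in dict(ring=(287,224),weight=(439,213),bott=(142,168),drv=(143,236),purp=(218,148),base=(300,370)).items(): print(nm,onz(p,*b,0))
E
```

```text
copper 45 [430.83035 299.7456 ] ((430.24017333984375, 299.81195068359375), (21.132976531982422, 17.884918212890625), 0.4294866621494293)
tongue 167 [473.18066 282.98544] ((471.9895324707031, 284.080078125), (40.265464782714844, 46.681297302246094), 68.49919128417969)
block 38 [420.6601  292.82843] ((422.2776184082031, 292.6644287109375), (21.213300704956055, 35.68115997314453), 40.8813362121582)
bed 669 [626.7931   -29.178526] ((627.4141845703125, -29.09970474243164), (133.86398315429688, 47.580204010009766), 5.698070049285889)
lip 103 [698.5965  -22.37728] ((698.2244262695312, -18.96030044555664), (19.58658218383789, 60.72573471069336), 7.781441688537598)
dark 303 [743.33966  -12.892565] ((740.5643310546875, -16.91547393798828), (110.24524688720703, 88.4689712524414), 5.960997104644775)
ring [421.17866017  -3.7120085    0.        ]
weight [ 442.589307   -470.70213232    0.        ]
bott [610.22231545 443.92757674   0.        ]
drv [396.16141252 435.93139848   0.        ]
purp [668.51429134 206.63133396   0.        ]
base [ -9.77469043 -30.30545362   0.        ]
```

View pics/crop.png

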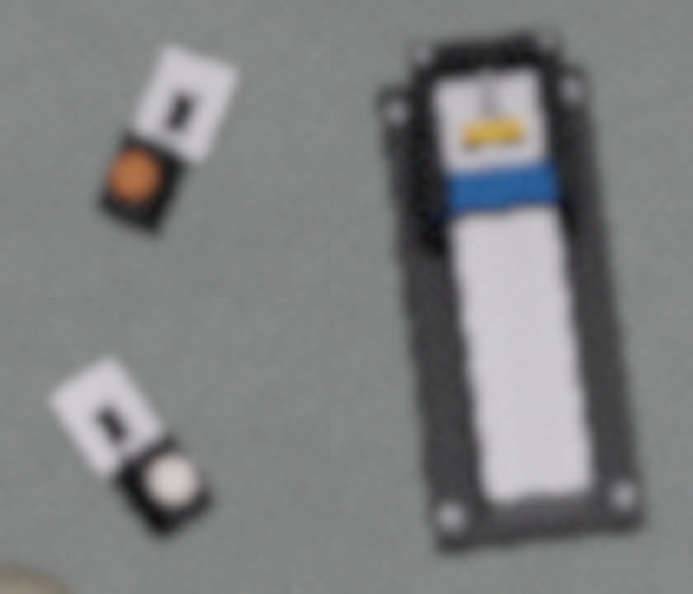

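The crop confirms it: the copper disc is on the upper-left carrier (tongue to upper right), the white one below. The nest has its blue lip at the top and a clear bed. The carrier's yaw is about -22° and the nest's about +6°. I'll grasp at tool yaw 158°, which keeps J6 well inside its range.

```bash
cat >> h.py <<'E'
from scipy.spatial.transform import Rotation as Ro
def rows(s,pos,yaw,s0=None):
    R0=Ro.from_euler('xyz',s['eef_rot'],degrees=True);Rt=Ro.from_euler('xyz',[180,0,yaw],degrees=True)
    print('shift',np.round(R0.inv().apply(np.array(pos)-s['tcp_pos']),1),'rot',np.round((R0.inv()*Rt).as_rotvec(),3))
E
python3 - <<'E'
from rig import ctrl,cams
from h import *
s=ctrl.observe();rows(s,[470,-230,260],70)
print(cams.snapshot('wrist')['hand_eye'])
E
```

```text
shift [ 351.6 -187.2  -29.1] rot [-0.001 -0.001 -0.843]
[[-1.49394672e-03 -9.48338377e-01 -3.17257136e-01  8.21880890e+01]
 [ 9.99997926e-01 -9.77603431e-04 -1.78670454e-03  9.30536641e-01]
 [ 1.38424882e-03 -3.17259147e-01  9.48337871e-01 -1.41214497e+02]
 [ 0.00000000e+00  0.00000000e+00  0.00000000e+00  1.00000000e+00]]
```

{"api": "move_arm", "payload": {
  "commands": [
    {"x": 352, "y": -187, "z": -29, "rz": -0.843},
    {"x": 352, "y": -187, "z": -29, "rz": -0.843},
    {"x": 352, "y": -187, "z": -29, "rz": -0.843},
    {"x": 352, "y": -187, "z": -29, "rz": -0.843},
    {"x": 352, "y": -187, "z": -29, "rz": -0.843},
    {"x": 352, "y": -187, "z": -29, "rz": -0.843},
    {"x": 352, "y": -187, "z": -29, "rz": -0.843},
    {"x": 352, "y": -187, "z": -29, "rz": -0.843},
    {"x": 352, "y": -187, "z": -29, "rz": -0.843},
    {"x": 352, "y": -187, "z": -29, "rz": -0.843},
    {"x": 352, "y": -187, "z": -29, "rz": -0.843},
    {"x": 352, "y": -187, "z": -29, "rz": -0.843}
  ],
  "jaw": 1
}}

```text
invalid input at $.commands[0]: expected keys x, y, z, rx, ry, rz
```

Run:
```python
from rig import ctrl
from h import *
s=ctrl.observe();print(s['t'],s['tcp_pos'],s['eef_rot'],s['joint_pos']);rows(s,[430,300,200],158);rows(s,[450,200,220],140)
```

```text
0.2 [ 212.56019855 -533.97555394  230.75223919] [-1.79939735e+02 -8.49316950e-03  2.17044441e+01] [-7.62952915e+01  1.79751469e+01  2.60330103e+00  7.46890144e+01
  2.35623567e-05  8.20002599e+01]
shift [ 510.4 -694.4   31.6] rot [-0.000e+00 -1.000e-03 -2.379e+00]
shift [ 492.  -594.1   11.5] rot [-0.000e+00 -1.000e-03 -2.065e+00]
```

All six keys are required.

{"api": "move_arm", "payload": {
  "commands": [
    {"x": 352, "y": -187, "z": -29, "rx": 0, "ry": 0, "rz": -0.843},
    {"x": 352, "y": -187, "z": -29, "rx": 0, "ry": 0, "rz": -0.843},
    {"x": 352, "y": -187, "z": -29, "rx": 0, "ry": 0, "rz": -0.843},
    {"x": 352, "y": -187, "z": -29, "rx": 0, "ry": 0, "rz": -0.843},
    {"x": 352, "y": -187, "z": -29, "rx": 0, "ry": 0, "rz": -0.843},
    {"x": 352, "y": -187, "z": -29, "rx": 0, "ry": 0, "rz": -0.843},
    {"x": 352, "y": -187, "z": -29, "rx": 0, "ry": 0, "rz": -0.843},
    {"x": 352, "y": -187, "z": -29, "rx": 0, "ry": 0, "rz": -0.843},
    {"x": 352, "y": -187, "z": -29, "rx": 0, "ry": 0, "rz": -0.843},
    {"x": 352, "y": -187, "z": -29, "rx": 0, "ry": 0, "rz": -0.843},
    {"x": 352, "y": -187, "z": -29, "rx": 0, "ry": 0, "rz": -0.843},
    {"x": 352, "y": -187, "z": -29, "rx": 0, "ry": 0, "rz": -0.843}
  ],
  "jaw": 1
}}

```text
t: 1.2
tcp_pos: [471.2, -228.8, 259.9]
eef_rot: [-179.9, -0.0, 70.2]
ft_force: [-0.1, 0.4, -0.3]
width: 1.001
```

Run:
```python
from rig import ctrl
from h import *
s=ctrl.observe();print(s['t'],s['tcp_pos'],s['eef_rot'],s['joint_pos']);rows(s,[450,150,220],140);rows(s,[430,300,200],158)
```

```text
1.2 [ 471.15336365 -228.7751798   259.8548228 ] [-1.79947401e+02 -3.92183930e-02  7.02004210e+01] [-3.46995461e+01  1.18810173e+01 -1.41078271e+00  7.67691147e+01
  2.43748038e-02  7.51000019e+01]
shift [ 349.2 -148.2   40.2] rot [-0.000e+00 -1.000e-03 -1.218e+00]
shift [ 483.5 -217.8   60.4] rot [-0.000e+00 -1.000e-03 -1.532e+00]
```

{"api": "move_arm", "payload": {
  "commands": [
    {"x": 483, "y": -218, "z": 60, "rx": 0, "ry": 0, "rz": -1.532},
    {"x": 483, "y": -218, "z": 60, "rx": 0, "ry": 0, "rz": -1.532},
    {"x": 483, "y": -218, "z": 60, "rx": 0, "ry": 0, "rz": -1.532},
    {"x": 483, "y": -218, "z": 60, "rx": 0, "ry": 0, "rz": -1.532},
    {"x": 483, "y": -218, "z": 60, "rx": 0, "ry": 0, "rz": -1.532},
    {"x": 483, "y": -218, "z": 60, "rx": 0, "ry": 0, "rz": -1.532},
    {"x": 483, "y": -218, "z": 60, "rx": 0, "ry": 0, "rz": -1.532},
    {"x": 483, "y": -218, "z": 60, "rx": 0, "ry": 0, "rz": -1.532},
    {"x": 483, "y": -218, "z": 60, "rx": 0, "ry": 0, "rz": -1.532},
    {"x": 483, "y": -218, "z": 60, "rx": 0, "ry": 0, "rz": -1.532},
    {"x": 483, "y": -218, "z": 60, "rx": 0, "ry": 0, "rz": -1.532},
    {"x": 483, "y": -218, "z": 60, "rx": 0, "ry": 0, "rz": -1.532}
  ]
}}

```text
t: 2.2
tcp_pos: [432.2, 265.9, 204.0]
eef_rot: [180.0, -0.0, 156.2]
ft_force: [0.7, 0.1, -0.2]
width: 1.004
```

```bash
cat >> h.py <<'E'
def wonz(p,s,u,v,z):
    x,y=u-p['cx'],v-p['cy'];r=np.hypot(x,y);th=r/p['fx']
    d=np.array([x/r*np.sin(th),y/r*np.sin(th),np.cos(th)]) if r>0 else np.array([0,0,1.])
    T=np.array(p['hand_eye']);R=Ro.from_euler('xyz',s['eef_rot'],degrees=True).as_matrix()
    c=R@T[:3,3]+s['tcp_pos'];w=R@T[:3,:3]@d
    return c+w*(z-c[2])/w[2]
def blob(f,m,z,nm,b=(0,0,560,420)):
    m2=np.zeros(m.shape,np.uint8);m2[b[1]:b[3],b[0]:b[2]]=m[b[1]:b[3],b[0]:b[2]]
    k,l,st,ce=cv2.connectedComponentsWithStats(m2)
    for i in 1+np.argsort(-st[1:,4])[:3]:
        if st[i,4]<60: continue
        ys,xs=np.where(l==i);pts=np.array([f(x,y,z)[:2] for x,y in zip(xs,ys)],np.float32)
        c,sz,a=cv2.minAreaRect(pts);print(nm,st[i,4],'px',ce[i].round(),'mean',pts.mean(0).round(1),'rect',np.round(c,1),np.round(sz,1),round(a,1))
E
python3 - <<'E'
from rig import ctrl,cams
from h import *
s=ctrl.observe();p=cams.snapshot('wrist');im=p['color'];cv2.imwrite('pics/w1.png',im[:,:,::-1])
print(s['t'],s['tcp_pos'],s['eef_rot'],p['fx'])
h=cv2.cvtColor(im,cv2.COLOR_RGB2HSV);H,S,V=h[...,0],h[...,1],h[...,2]
f=lambda u,v,z:wonz(p,s,u,v,z)
blob(f,(S>110)&(H<20)&(V>80),44,'copper');blob(f,(V>150)&(S<60),8,'tongue')
E
```

```text
2.2 [432.21299884 265.92377394 204.02246612] [ 1.79976285e+02 -2.35244536e-02  1.56178056e+02] 325.19226210127806
copper 1710 px [414.  84.] mean [390.5 421.5] rect [392.  423.4] [82.8 23.1] 53.6
copper 1227 px [480. 260.] mean [612.4 446.9] rect [613.3 447.3] [65.7 51. ] 28.8
copper 336 px [318. 167.] mean [429.5 302.9] rect [429.5 302.8] [19.3 18.9] 22.0
tongue 136662 px [270. 174.] mean [426.2 237.6] rect [430.3   3.6] [1401.8  685.2] 87.6
tongue 2661 px [543. 369.] mean [1035.2  611.5] rect [1151.2  624.7] [534.7 116.9] 10.7
tongue 1872 px [133. 396.] mean [ 685.7 -143.3] rect [ 703.6 -151.4] [ 84.8 238.2] 37.3
```

View pics/w1.png

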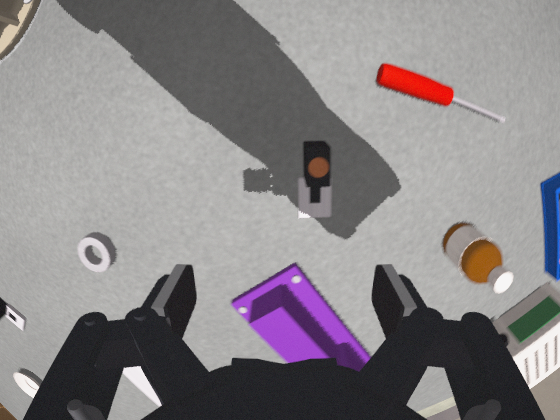

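The wrist view shows the copper carrier in the arm's shadow: disc at (318,167), block about (317,163), tongue tip at (315,217). The screwdriver, bottle and ring are well clear. I'll cross-check the block centre using the tongue tip and the block's back edge.

Run:
```python
from rig import ctrl,cams
from h import *
s=ctrl.observe();p=cams.snapshot('wrist')
f=lambda u,v,z:wonz(p,s,u,v,z).round(1)
print('tipL',f(300,217,8),'tipR',f(331,217,8),'rootL',f(301,180,8),'rootR',f(331,180,8));print('backtop',f(304.5,141.5,44),f(329.5,141.5,44),'disc',f(318,167,44))
g=cv2.resize(p['color'][120:230,270:370],(800,600*110//75//1 if 0 else 880),interpolation=cv2.INTER_CUBIC)[:600];cv2.imwrite('pics/w1c.png',cv2.resize(p['color'][125:225,280:360],(480,600),interpolation=cv2.INTER_CUBIC)[:,:,::-1])
```

```text
tipL [480.6 271.7   8. ] tipR [494.4 303.5   8. ] rootL [442.1 288.7   8. ] rootR [454.7 318.4   8. ]
backtop [400.2 307.3  44. ] [409.1 329.   44. ] disc [427.6 309.9  44. ]
```

View pics/w1c.png

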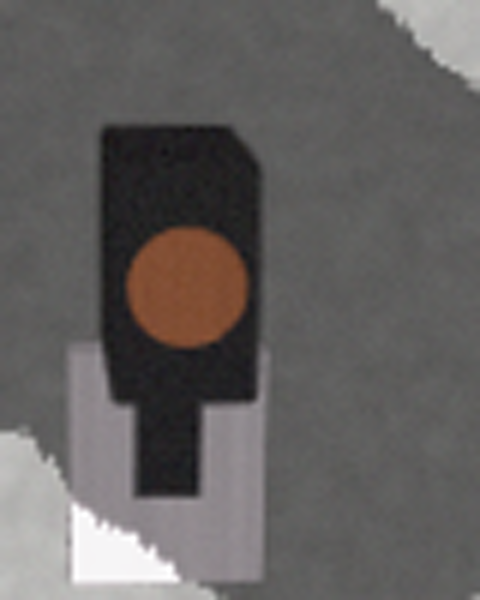

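The crop shows the copper disc at (188,286), off-centre on the block's top. The top face spans rows 126–348, and the front face is visible below that to row 402. The arm had settled a little further, so I recompute with this picture's pose.

Run:
```python
from rig import ctrl,cams
from h import *
s=ctrl.observe();p=cams.snapshot('wrist')
print(s['t'],s['tcp_pos'],s['eef_rot'])
f=lambda a,b,z:wonz(p,s,280+a/6-.5,125+b/6-.5,z).round(1)
tl,tr=f(72,581,8),f(262,581,8);t=(tl+tr)/2
bl,br,fl,fr=f(101,126,44),f(262,126,44),f(101,348,44),f(262,348,44)
b=(bl+br)/2;q=(fl+fr)/2
print('tip',t,np.linalg.norm(tl-tr),'top back/front',b,q,np.linalg.norm(b-q),np.linalg.norm(bl-br),'centre',(b+q)/2)
d=q-b;yaw=np.degrees(np.arctan2(d[1],d[0]));e=(tl-tr);print('yaw',yaw,np.degrees(np.arctan2(e[0],-e[1])))
u=t-b;print(np.degrees(np.arctan2(u[1],u[0])),np.hypot(u[0],u[1]),'centre from tip',t[:2]-65*u[:2]/np.hypot(u[0],u[1]))
print('disc',f(188,286,44),'front foot',f(184,402,8))
```

```text
2.3 [431.37531741 268.90958477 203.14846869] [ 1.79945309e+02 -1.30763405e-01  1.56416689e+02]
tip [488.85 272.8    8.  ] 35.41539213392955 top back/front [406.   306.75  44.  ] [438.95 293.05  44.  ] 35.68462554098059 25.092827660508892 centre [422.475 299.9    44.   ]
yaw -22.576636840636798 -23.81465042204745
-22.28267558539557 89.5361658772588 centre from tip [428.70391325 297.44646524]
disc [430.  297.8  44. ] front foot [458.1 288.7   8. ]
```

Run:
```python
from rig import ctrl,cams
from h import *
s=ctrl.observe();p=cams.snapshot('wrist')
f=lambda a,b,z:wonz(p,s,280+a/6-.5,125+b/6-.5,z).round(1)
t=f(167,581,8)
for n,q in dict(back0=f(180,126,0),front44=f(184,402,44),root8=f(167,342,8),disc=f(188,286,44)).items(): print(n,q,np.hypot(*(t-q)[:2]))
s=ctrl.observe();print(s['tcp_pos'],s['eef_rot'][2])
u=np.array([np.cos(np.radians(-22.5)),np.sin(np.radians(-22.5))]);c=t[:2]-65*u;print('centre',c);rows(s,[*c,100],157.5);rows(s,[*c,14],157.5)
```

```text
back0 [413.4 304.8   0. ] 83.49035872482524
front44 [447.8 287.3  44. ] 44.94674626711035
root8 [447.  287.4   8. ] 45.72307951133648
disc [430.4 295.2  44. ] 64.05154174569103
[431.9737829  265.16763195 203.64886905] 155.97393183140804
centre [429.14783039 294.6744231 ]
shift [ 14.4  25.9 103.6] rot [-0.001 -0.001 -0.027]
shift [ 14.3  26.  189.6] rot [-0.001 -0.001 -0.027]
```

All edges now agree: tip-to-back 83.5 mm, tip-to-front 45 mm, and the disc marks the block centre. Next I move above it and re-measure there.

{"api": "move_arm", "payload": {
  "commands": [
    {"x": 14, "y": 29, "z": 60, "rx": 0, "ry": 0, "rz": -0.03},
    {"x": 14, "y": 29, "z": 60, "rx": 0, "ry": 0, "rz": -0.03},
    {"x": 14, "y": 29, "z": 60, "rx": 0, "ry": 0, "rz": -0.03},
    {"x": 14, "y": 29, "z": 60, "rx": 0, "ry": 0, "rz": -0.03},
    {"x": 14, "y": 29, "z": 60, "rx": 0, "ry": 0, "rz": -0.03},
    {"x": 14, "y": 29, "z": 60, "rx": 0, "ry": 0, "rz": -0.03}
  ]
}}

```text
t: 2.9
tcp_pos: [432.3, 296.3, 145.4]
eef_rot: [180.0, 0.0, 157.5]
ft_force: [-0.0, -0.2, 1.0]
width: 1.003
```

Run:
```python
from rig import ctrl,cams
from h import *
for i in range(3):
    s=ctrl.observe();p=cams.snapshot('wrist');im=p['color']
    print(s['t'],s['tcp_pos'],s['eef_rot'])
    h=cv2.cvtColor(im,cv2.COLOR_RGB2HSV);H,S,V=h[...,0],h[...,1],h[...,2]
    m=((S>110)&(H<20)&(V>60)).astype(np.uint8);m[:, :230]=0;m[:,350:]=0
    k,l,st,ce=cv2.connectedComponentsWithStats(m);j=1+st[1:,4].argmax();d=wonz(p,s,*ce[j],44.5);print(ce[j],st[j,4],d)
    R0=Ro.from_euler('xyz',s['eef_rot'],degrees=True);print('tool frame',R0.inv().apply(d-s['tcp_pos']).round(1))
cv2.imwrite('pics/w2.png',im[:,:,::-1])
```

```text
2.9 [432.34669358 296.3177711  145.35933426] [1.79955154e+02 2.47893742e-02 1.57547197e+02]
[288.56929638 198.44136461] 469 [429.51735393 301.62543589  44.5       ]
tool frame [  4.7   3.7 100.9]
2.95 [432.32399129 296.57391565 145.42555195] [1.79937179e+02 3.53868007e-02 1.57567551e+02]
[288.34115139 198.4434968 ] 469 [429.47478442 301.72998365  44.5       ]
tool frame [  4.7   3.6 100.9]
3.0 [432.18333291 296.78921987 145.29618761] [1.79936299e+02 3.16818195e-02 1.57591989e+02]
[288.1391863  198.76873662] 467 [429.47406354 301.7148501   44.5       ]
tool frame [  4.4   3.4 100.8]
```

View pics/w2.png

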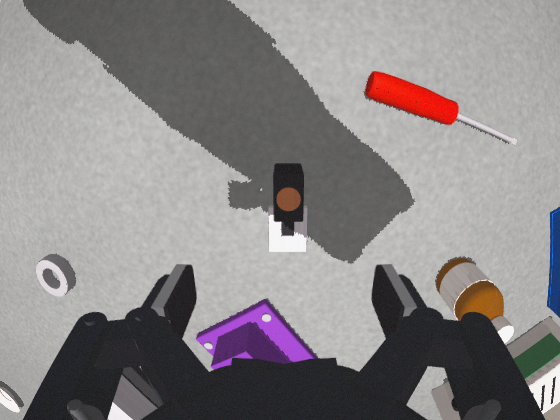

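The disc is at (288,199), a small offset of (4.5, 3.5) mm in the tool frame, and the yaw is aligned with the block. Descending to TCP z≈9, then closing.

{"api": "move_arm", "payload": {
  "commands": [
    {"x": 4.5, "y": 3.5, "z": 30, "rx": 0, "ry": 0, "rz": 0},
    {"x": 4.5, "y": 3.5, "z": 60, "rx": 0, "ry": 0, "rz": 0},
    {"x": 4.5, "y": 3.5, "z": 85, "rx": 0, "ry": 0, "rz": 0},
    {"x": 4.5, "y": 3.5, "z": 105, "rx": 0, "ry": 0, "rz": 0},
    {"x": 4.5, "y": 3.5, "z": 120, "rx": 0, "ry": 0, "rz": 0},
    {"x": 4.5, "y": 3.5, "z": 130, "rx": 0, "ry": 0, "rz": 0},
    {"x": 4.5, "y": 3.5, "z": 136, "rx": 0, "ry": 0, "rz": 0},
    {"x": 4.5, "y": 3.5, "z": 136, "rx": 0, "ry": 0, "rz": 0},
    {"x": 4.5, "y": 3.5, "z": 136, "rx": 0, "ry": 0, "rz": 0}
  ]
}}

```text
t: 3.8
tcp_pos: [429.7, 302.1, 9.7]
eef_rot: [179.9, 0.0, 157.6]
ft_force: [0.1, -0.4, -0.7]
width: 1.0
```

{"api": "move_arm", "payload": {
  "commands": [
    {"x": 0, "y": 0, "z": 0, "rx": 0, "ry": 0, "rz": 0},
    {"x": 0, "y": 0, "z": 0, "rx": 0, "ry": 0, "rz": 0},
    {"x": 0, "y": 0, "z": 0, "rx": 0, "ry": 0, "rz": 0},
    {"x": 0, "y": 0, "z": 0, "rx": 0, "ry": 0, "rz": 0},
    {"x": 0, "y": 0, "z": 0, "rx": 0, "ry": 0, "rz": 0},
    {"x": 0, "y": 0, "z": 0, "rx": 0, "ry": 0, "rz": 0},
    {"x": 0, "y": 0, "z": 0, "rx": 0, "ry": 0, "rz": 0},
    {"x": 0, "y": 0, "z": 0, "rx": 0, "ry": 0, "rz": 0},
    {"x": 0, "y": 0, "z": 0, "rx": 0, "ry": 0, "rz": 0}
  ],
  "jaw": 0,
  "grip_force": 50
}}

```text
t: 4.55
tcp_pos: [430.0, 302.3, 10.2]
eef_rot: [179.9, 0.1, 157.6]
ft_force: [-1.3, -0.6, 5.3]
width: 0.276
```

Gripped: the opening is 0.276, about 23.5 mm. Lifting.

{"api": "move_arm", "payload": {
  "commands": [
    {"x": 0, "y": 0, "z": -10, "rx": 0, "ry": 0, "rz": 0},
    {"x": 0, "y": 0, "z": -35, "rx": 0, "ry": 0, "rz": 0},
    {"x": 0, "y": 0, "z": -70, "rx": 0, "ry": 0, "rz": 0},
    {"x": 0, "y": 0, "z": -105, "rx": 0, "ry": 0, "rz": 0},
    {"x": 0, "y": 0, "z": -140, "rx": 0, "ry": 0, "rz": 0},
    {"x": 0, "y": 0, "z": -160, "rx": 0, "ry": 0, "rz": 0},
    {"x": 0, "y": 0, "z": -170, "rx": 0, "ry": 0, "rz": 0},
    {"x": 0, "y": 0, "z": -170, "rx": 0, "ry": 0, "rz": 0}
  ]
}}

```text
t: 5.22
tcp_pos: [430.8, 302.7, 182.6]
eef_rot: [179.7, 0.2, 157.6]
ft_force: [0.5, 0.6, -2.5]
width: 0.274
```

Run:
```python
from rig import ctrl
from h import *
s=ctrl.observe();print(s['t'],s['tcp_pos'],s['eef_rot'],s['width'],s['ft_force']);rows(s,[590,-33,180],-174.2)
```

```text
5.2167 [430.79115213 302.69513304 182.63343007] [179.69870299   0.23729619 157.61296239] 0.2737034420384692 [ 0.46593751  0.57617913 -2.47484125]
shift [-275.  -249.8    2.5] rot [ 0.004  0.005 -0.492]
```

{"api": "move_arm", "payload": {
  "commands": [
    {"x": -25, "y": -23, "z": 2, "rx": 0, "ry": 0, "rz": -0.04},
    {"x": -50, "y": -45, "z": 2, "rx": 0, "ry": 0, "rz": -0.09},
    {"x": -77, "y": -70, "z": 2, "rx": 0, "ry": 0, "rz": -0.14},
    {"x": -105, "y": -95, "z": 2, "rx": 0, "ry": 0, "rz": -0.19},
    {"x": -132, "y": -120, "z": 2, "rx": 0, "ry": 0, "rz": -0.24},
    {"x": -160, "y": -145, "z": 2, "rx": 0, "ry": 0, "rz": -0.29},
    {"x": -187, "y": -170, "z": 2, "rx": 0, "ry": 0, "rz": -0.34},
    {"x": -215, "y": -195, "z": 2, "rx": 0, "ry": 0, "rz": -0.39},
    {"x": -240, "y": -218, "z": 2, "rx": 0, "ry": 0, "rz": -0.44},
    {"x": -260, "y": -236, "z": 2, "rx": 0, "ry": 0, "rz": -0.47},
    {"x": -270, "y": -245, "z": 2, "rx": 0.004, "ry": 0.005, "rz": -0.492},
    {"x": -275, "y": -250, "z": 2, "rx": 0.004, "ry": 0.005, "rz": -0.492}
  ]
}}

```text
t: 6.22
tcp_pos: [589.4, -35.4, 177.4]
eef_rot: [180.0, -0.2, -174.3]
ft_force: [0.2, 1.1, -3.1]
width: 0.272
```

{"api": "move_arm", "payload": {
  "commands": [
    {"x": 0, "y": 0, "z": 0, "rx": 0, "ry": 0, "rz": 0},
    {"x": 0, "y": 0, "z": 0, "rx": 0, "ry": 0, "rz": 0}
  ]
}}

```text
t: 6.38
tcp_pos: [588.0, -35.1, 175.1]
eef_rot: [179.9, -0.5, -174.4]
ft_force: [-1.3, 0.1, -2.7]
width: 0.271
```

Run:
```python
from rig import ctrl,cams
from h import *
s=ctrl.observe();p=cams.snapshot('wrist');im=p['color']
print(s['t'],s['tcp_pos'],s['eef_rot'],s['width'])
cv2.imwrite('pics/w3.png',cv2.resize(im,(800,600),interpolation=cv2.INTER_CUBIC)[:,:,::-1])
```

```text
6.3833 [587.99918769 -35.13236455 175.14529615] [ 179.86464294   -0.45340431 -174.39232888] 0.2712214275477188
```

View pics/w3.png

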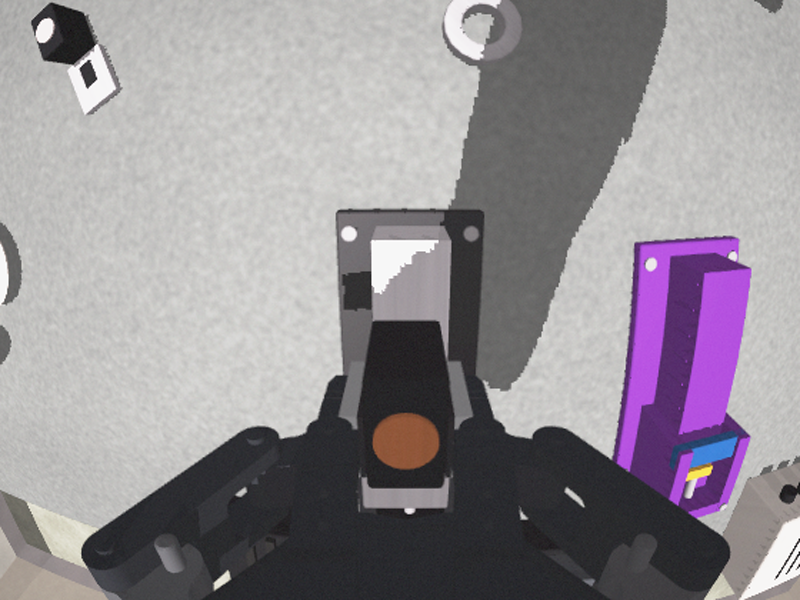

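The view shows the carrier square in the fingers with its disc at (405,440). The bed's rear end is below it (top edge row 240, edges at columns 372 and 449), with the foot's rear corners at (337,211) and (484,211). Now to get the bed's mid-line from these.

Run:
```python
from rig import ctrl,cams
from h import *
s=ctrl.observe();p=cams.snapshot('wrist');im=p['color'];print(s['tcp_pos'],s['eef_rot'])
g=cv2.cvtColor(im,cv2.COLOR_RGB2GRAY).astype(int)
R0=Ro.from_euler('xyz',s['eef_rot'],degrees=True)
T=lambda u,v,z:R0.inv().apply(wonz(p,s,u,v,z)-s['tcp_pos']).round(1)
P=[]
for r in range(176,222,5):
    d=np.diff(cv2.GaussianBlur(g.astype(np.float32),(3,3),0)[r]);a=250+np.argmax(d[250:270]);b=305+np.argmin(d[305:325])
    l,q=T(a+.5,r,60),T(b+.5,r,60);print(r,a,b,l[:2],q[:2],'w',round(q[1]-l[1],1));P.append((l+q)/2)
P=np.array(P);k=np.polyfit(P[:,0],P[:,1],1);print('midline y=',k,'angle rad',np.arctan(k[0]))
print('foot rear',T(337*.7,211*.7,12),T(484*.7,211*.7,12),'bed rear',T(411*.7,240*.7,60))
for z in (0,):print('carrier tool: block rear top L/R', T(372*.7,322*.7,s['tcp_pos'][2]+34),T(440*.7,322*.7,s['tcp_pos'][2]+34),'disc',T(405*.7,440*.7,s['tcp_pos'][2]+34))
c=wonz(p,s,411*.7,240*.7,60);print(c)
```

```text
[588.049036   -34.50608622 175.74319768] [ 179.86957735   -0.40799603 -174.33213528]
176 258 314 [ 19.3 -20.9] [19.2 24.7] w 45.6
181 258 314 [ 15.1 -21. ] [15.  24.8] w 45.8
186 258 314 [ 10.8 -21.1] [10.7 24.9] w 46.0
191 258 314 [  6.6 -21.2] [ 6.5 25. ] w 46.2
196 258 313 [  2.3 -21.3] [ 2.2 24.3] w 45.6
201 261 313 [ -2.1 -18.9] [-2.2 24.4] w 43.3
206 259 313 [ -6.4 -20.7] [-6.6 24.5] w 45.2
211 259 313 [-10.9 -20.8] [-11.   24.6] w 45.4
216 259 313 [-15.3 -20.9] [-15.5  24.8] w 45.7
221 259 313 [-19.9 -21. ] [-20.   24.9] w 45.9
midline y= [-0.00283825  1.95468779] angle rad -0.002838237678152365
foot rear [ 35.7 -45.7 163.9] [ 35.6  52.2 164.1] bed rear [ 25.8   2.8 115.9]
carrier tool: block rear top L/R [ 37.   -8.9 -33.8] [ 36.9   8.1 -33.7] disc [  0.8  -0.8 -34. ]
[561.25252048 -34.04844736  60.        ]
```

The bed's mid-line is parallel to the tool within 0.003 rad and lies about +2.3 mm in tool y. The TCP is at nest x≈-89. Lowering to just above the bed, with the tilt corrected.

{"api": "move_arm", "payload": {
  "commands": [
    {"x": 0, "y": 2.3, "z": 15, "rx": 0.002, "ry": -0.007, "rz": 0.003},
    {"x": 0, "y": 2.3, "z": 35, "rx": 0.002, "ry": -0.007, "rz": 0.003},
    {"x": 0, "y": 2.3, "z": 55, "rx": 0.002, "ry": -0.007, "rz": 0.003},
    {"x": 0, "y": 2.3, "z": 72, "rx": 0.002, "ry": -0.007, "rz": 0.003},
    {"x": 0, "y": 2.3, "z": 85, "rx": 0.002, "ry": -0.007, "rz": 0.003},
    {"x": 0, "y": 2.3, "z": 93, "rx": 0.002, "ry": -0.007, "rz": 0.003},
    {"x": 0, "y": 2.3, "z": 97, "rx": 0.002, "ry": -0.007, "rz": 0.003},
    {"x": 0, "y": 2.3, "z": 97, "rx": 0.002, "ry": -0.007, "rz": 0.003},
    {"x": 0, "y": 2.3, "z": 97, "rx": 0.002, "ry": -0.007, "rz": 0.003}
  ]
}}

```text
t: 7.23
tcp_pos: [587.7, -31.4, 80.0]
eef_rot: [-180.0, 0.1, -174.4]
ft_force: [-0.7, 0.0, -2.0]
width: 0.273
```

Run:
```python
from rig import ctrl,cams
from h import *
s=ctrl.observe();p=cams.snapshot('wrist');im=p['color'];print(s['tcp_pos'],s['eef_rot'],s['ft_force'])
g=cv2.GaussianBlur(cv2.cvtColor(im,cv2.COLOR_RGB2GRAY).astype(np.float32),(3,3),0)
R0=Ro.from_euler('xyz',s['eef_rot'],degrees=True)
T=lambda u,v,z:R0.inv().apply(wonz(p,s,u,v,z)-s['tcp_pos']).round(1)
for r in range(166,206,6):
    d=np.diff(g[r]);a=235+np.argmax(d[235:280]);b=295+np.argmin(d[295:345])
    l,q=T(a+.5,r,60),T(b+.5,r,60);print(r,a,b,l[:2],q[:2],'w',round(q[1]-l[1],1),'mid',round((l[1]+q[1])/2,1))
cv2.imwrite('pics/w4.png',cv2.resize(im,(800,600),interpolation=cv2.INTER_CUBIC)[:,:,::-1])
```

```text
[587.72276992 -31.36248823  79.99837783] [-1.79987655e+02  9.30337446e-02 -1.74424814e+02] [-0.65219578  0.00698494 -1.96212245]
166 259 308 [ 47.4 -12.8] [47.4 12. ] w 24.8 mid -0.4
172 254 307 [ 44.3 -15.4] [44.3 11.6] w 27.0 mid -1.9
178 246 303 [ 41.2 -19.6] [41.1  9.6] w 29.2 mid -5.0
184 247 317 [ 38.  -19.2] [38.  16.9] w 36.1 mid -1.2
190 245 320 [ 34.8 -20.3] [34.8 18.5] w 38.8 mid -0.9
196 242 322 [ 31.6 -22. ] [31.5 19.7] w 41.7 mid -1.2
202 240 324 [ 28.3 -23.2] [28.2 20.8] w 44.0 mid -1.2
```

View pics/w4.png

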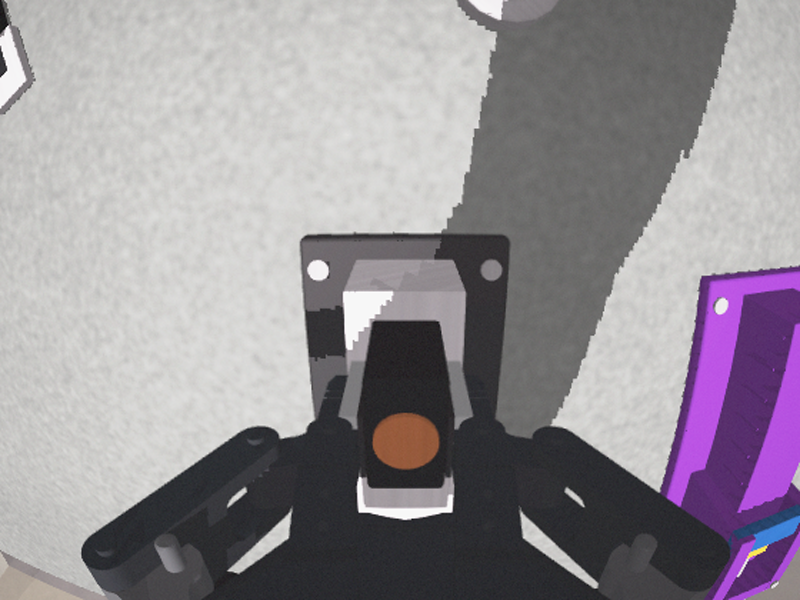

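The bed mid-line (column 404.5) and disc (405) coincide, so the carrier is centred. Setting it down gently.

{"api": "move_arm", "payload": {
  "commands": [
    {"x": 0, "y": -0.5, "z": 3, "rx": 0, "ry": 0.001, "rz": 0},
    {"x": 0, "y": -0.5, "z": 6, "rx": 0, "ry": 0.001, "rz": 0},
    {"x": 0, "y": -0.5, "z": 8, "rx": 0, "ry": 0.001, "rz": 0},
    {"x": 0, "y": -0.5, "z": 9, "rx": 0, "ry": 0.001, "rz": 0},
    {"x": 0, "y": -0.5, "z": 10, "rx": 0, "ry": 0.001, "rz": 0},
    {"x": 0, "y": -0.5, "z": 10, "rx": 0, "ry": 0.001, "rz": 0}
  ]
}}

```text
t: 7.78
tcp_pos: [588.1, -32.1, 70.3]
eef_rot: [-180.0, 0.1, -174.4]
ft_force: [0.3, 0.0, -2.3]
width: 0.276
```

{"api": "move_arm", "payload": {
  "commands": [
    {"x": 0, "y": 0, "z": 0.7, "rx": 0, "ry": 0, "rz": 0},
    {"x": 0, "y": 0, "z": 1.4, "rx": 0, "ry": 0, "rz": 0},
    {"x": 0, "y": 0, "z": 1.4, "rx": 0, "ry": 0, "rz": 0}
  ]
}}

```text
t: 8.03
tcp_pos: [588.2, -32.2, 70.2]
eef_rot: [-180.0, 0.1, -174.4]
ft_force: [-3.7, 0.5, 6.4]
width: 0.272
```

{"api": "move_arm", "payload": {
  "commands": [
    {"x": 0, "y": 0, "z": 0.5, "rx": 0, "ry": 0, "rz": 0},
    {"x": 0, "y": 0, "z": 0.8, "rx": 0, "ry": 0, "rz": 0},
    {"x": 0, "y": 0, "z": 0.8, "rx": 0, "ry": 0, "rz": 0}
  ]
}}

```text
t: 8.28
tcp_pos: [588.5, -32.2, 70.2]
eef_rot: [-179.9, 0.2, -174.4]
ft_force: [-1.9, 0.3, 6.0]
width: 0.276
```

It rests on the bed with about 8 N. One more short hold, then the slide begins.

{"api": "move_arm", "payload": {
  "commands": [
    {"x": 0, "y": 0, "z": 0.5, "rx": 0, "ry": 0, "rz": 0},
    {"x": 0, "y": 0, "z": 0.5, "rx": 0, "ry": 0, "rz": 0},
    {"x": 0, "y": 0, "z": 0.5, "rx": 0, "ry": 0, "rz": 0},
    {"x": 0, "y": 0, "z": 0.5, "rx": 0, "ry": 0, "rz": 0}
  ]
}}

```text
t: 8.62
tcp_pos: [588.5, -32.2, 70.2]
eef_rot: [-179.9, 0.2, -174.4]
ft_force: [-3.1, 0.5, 5.5]
width: 0.274
```

{"api": "move_arm", "payload": {
  "commands": [
    {"x": -3, "y": 0, "z": 0.4, "rx": 0, "ry": 0, "rz": 0},
    {"x": -6, "y": 0, "z": 0.4, "rx": 0, "ry": 0, "rz": 0},
    {"x": -10, "y": 0, "z": 0.4, "rx": 0, "ry": 0, "rz": 0},
    {"x": -14, "y": 0, "z": 0.4, "rx": 0, "ry": 0, "rz": 0},
    {"x": -18, "y": 0, "z": 0.4, "rx": 0, "ry": 0, "rz": 0},
    {"x": -22, "y": 0, "z": 0.4, "rx": 0, "ry": 0, "rz": 0},
    {"x": -26, "y": 0, "z": 0.4, "rx": 0, "ry": 0, "rz": 0},
    {"x": -30, "y": 0, "z": 0.4, "rx": 0, "ry": 0, "rz": 0},
    {"x": -32, "y": 0, "z": 0.4, "rx": 0, "ry": 0, "rz": 0},
    {"x": -32, "y": 0, "z": 0.4, "rx": 0, "ry": 0, "rz": 0}
  ]
}}

```text
t: 9.45
tcp_pos: [620.6, -29.2, 70.2]
eef_rot: [-179.9, 0.2, -174.4]
ft_force: [-2.4, 0.7, 4.1]
width: 0.272
```

Run:
```python
from rig import ctrl,cams
from h import *
s=ctrl.observe();print(s['t'],s['tcp_pos'],s['eef_rot'],s['ft_force'],s['width'])
p=cams.snapshot('wrist');a=p['color'][140:400,180:400]
q=cams.snapshot('side');b=q['color'][180:260,300:400]
cv2.imwrite('pics/w5.png',np.hstack([cv2.resize(a,(440,520),interpolation=cv2.INTER_CUBIC),cv2.resize(b,(360,520*288//520//1),interpolation=cv2.INTER_CUBIC) if 0 else cv2.copyMakeBorder(cv2.resize(b,(360,288),interpolation=cv2.INTER_CUBIC),0,232,0,0,cv2.BORDER_CONSTANT)])[:,:,::-1])
```

```text
9.45 [620.61861544 -29.18490108  70.24085943] [-179.92684975    0.19645557 -174.43920127] [-2.41941335  0.68216346  4.14519529] 0.2717317697586243
```

View pics/w5.png

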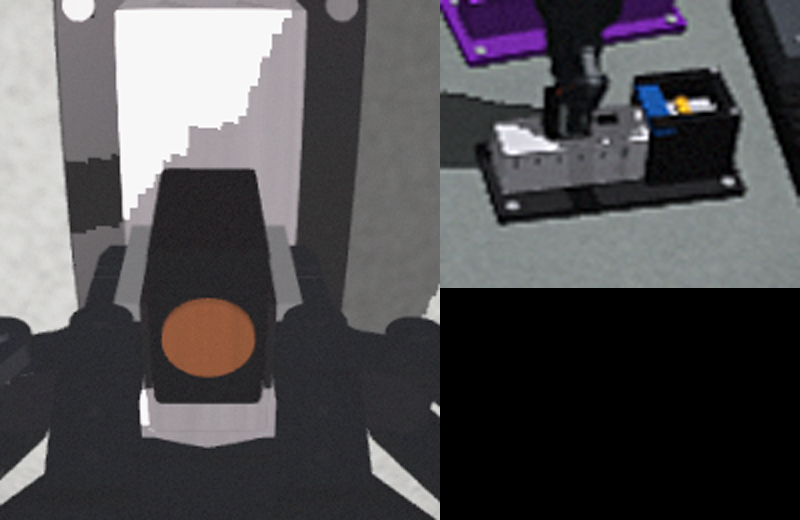

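The carrier is centred on the bed (bed mid column 210, disc 208). In the side view the tongue is just before the blue lip. Continuing the slide; home should be about 52 mm on.

{"api": "move_arm", "payload": {
  "commands": [
    {"x": -3, "y": 0, "z": 0.5, "rx": 0, "ry": 0, "rz": 0},
    {"x": -7, "y": 0, "z": 0.5, "rx": 0, "ry": 0, "rz": 0},
    {"x": -11, "y": 0, "z": 0.5, "rx": 0, "ry": 0, "rz": 0},
    {"x": -15, "y": 0, "z": 0.5, "rx": 0, "ry": 0, "rz": 0},
    {"x": -19, "y": 0, "z": 0.5, "rx": 0, "ry": 0, "rz": 0},
    {"x": -23, "y": 0, "z": 0.5, "rx": 0, "ry": 0, "rz": 0},
    {"x": -27, "y": 0, "z": 0.5, "rx": 0, "ry": 0, "rz": 0},
    {"x": -31, "y": 0, "z": 0.5, "rx": 0, "ry": 0, "rz": 0},
    {"x": -35, "y": 0, "z": 0.5, "rx": 0, "ry": 0, "rz": 0},
    {"x": -38, "y": 0, "z": 0.5, "rx": 0, "ry": 0, "rz": 0},
    {"x": -38, "y": 0, "z": 0.5, "rx": 0, "ry": 0, "rz": 0}
  ]
}}

```text
t: 10.47
tcp_pos: [658.7, -25.6, 70.2]
eef_rot: [-179.9, 0.2, -174.4]
ft_force: [-1.9, 0.4, 5.1]
width: 0.273
```

{"api": "move_arm", "payload": {
  "commands": [
    {"x": -2, "y": 0, "z": 0.5, "rx": 0, "ry": 0, "rz": 0},
    {"x": -4, "y": 0, "z": 0.5, "rx": 0, "ry": 0, "rz": 0},
    {"x": -6, "y": 0, "z": 0.5, "rx": 0, "ry": 0, "rz": 0},
    {"x": -8, "y": 0, "z": 0.5, "rx": 0, "ry": 0, "rz": 0},
    {"x": -9, "y": 0, "z": 0.5, "rx": 0, "ry": 0, "rz": 0},
    {"x": -9, "y": 0, "z": 0.5, "rx": 0, "ry": 0, "rz": 0}
  ]
}}

```text
t: 10.97
tcp_pos: [665.9, -24.9, 70.2]
eef_rot: [-179.9, 0.0, -174.5]
ft_force: [-8.8, -1.1, 9.1]
width: 0.271
```

The spring is felt now (8.8 N). Pressing on in small steps.

{"api": "move_arm", "payload": {
  "commands": [
    {"x": -2, "y": 0, "z": 0.5, "rx": 0, "ry": 0, "rz": 0},
    {"x": -4, "y": 0, "z": 0.5, "rx": 0, "ry": 0, "rz": 0},
    {"x": -6, "y": 0, "z": 0.5, "rx": 0, "ry": 0, "rz": 0},
    {"x": -6, "y": 0, "z": 0.5, "rx": 0, "ry": 0, "rz": 0}
  ]
}}

```text
t: 11.3
tcp_pos: [669.8, -24.5, 70.3]
eef_rot: [-179.9, -0.2, -174.5]
ft_force: [-9.5, -0.4, 10.5]
width: 0.275
```

{"api": "move_arm", "payload": {
  "commands": [
    {"x": -2, "y": 0, "z": 0.4, "rx": 0, "ry": 0, "rz": 0},
    {"x": -3, "y": 0, "z": 0.4, "rx": 0, "ry": 0, "rz": 0},
    {"x": -3, "y": 0, "z": 0.4, "rx": 0, "ry": 0, "rz": 0}
  ]
}}

```text
t: 11.55
tcp_pos: [670.4, -24.5, 70.4]
eef_rot: [-179.9, -0.4, -174.5]
ft_force: [-11.1, -1.5, 11.3]
width: 0.276
```

{"api": "move_arm", "payload": {
  "commands": [
    {"x": -3, "y": 0, "z": 0, "rx": 0, "ry": 0, "rz": 0},
    {"x": -6, "y": 0, "z": 0, "rx": 0, "ry": 0, "rz": 0},
    {"x": -6, "y": 0, "z": 0, "rx": 0, "ry": 0, "rz": 0},
    {"x": -6, "y": 0, "z": 0, "rx": 0, "ry": 0, "rz": 0}
  ]
}}

```text
t: 11.88
tcp_pos: [670.4, -24.5, 70.4]
eef_rot: [-179.9, -1.0, -174.5]
ft_force: [-19.4, -3.0, 15.1]
width: 0.273
```

Run:
```python
from rig import ctrl,cams
from h import *
s=ctrl.observe();print(s['t'],s['tcp_pos'],s['eef_rot'],s['ft_force'],s['width'])
p=cams.snapshot('wrist');a=p['color'][140:400,180:400]
q=cams.snapshot('side');b=q['color'][185:245,310:390]
cv2.imwrite('pics/w6.png',np.hstack([cv2.resize(a,(380,450),interpolation=cv2.INTER_CUBIC),cv2.copyMakeBorder(cv2.resize(b,(420,315),interpolation=cv2.INTER_CUBIC),0,135,0,0,cv2.BORDER_CONSTANT)])[:,:,::-1])
```

```text
11.8833 [670.365749   -24.45003942  70.43470597] [-179.8818304    -1.04673743 -174.53770231] [-19.4017401   -3.02661643  15.11732635] 0.2731145627066792
```

View pics/w6.png

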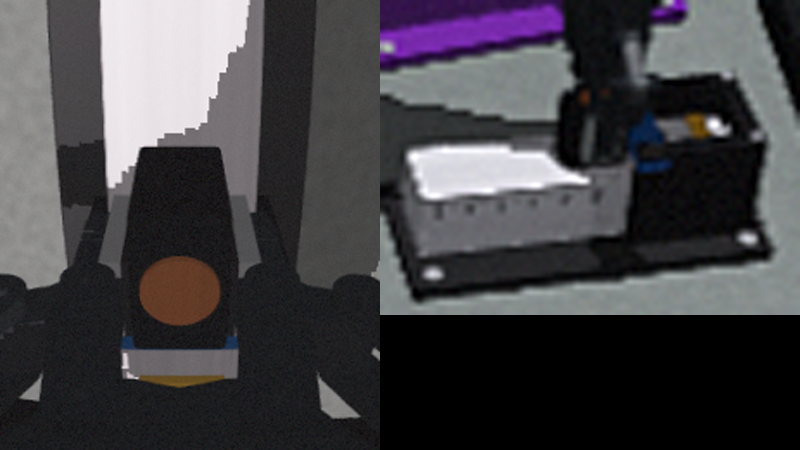

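At (180,291) the disc is centred on the bed, with the blue lip directly in front of the block and the tongue on the brass plunger behind it. The last push gave no movement (x stayed at 670.4) while the force rose from 11 to 19 N, so it is on the hard stop. I'll check once that it is steady, then hand in.

Run:
```python
from rig import ctrl,cams,ticket
for i in range(4): cams.snapshot('wrist')
s=ctrl.observe();print(s['t'],s['tcp_pos'],s['eef_rot'],s['ft_force'],s['width'])
f=s['ft_force']
if -45<f[0]<-10 and abs(s['tcp_pos'][0]-670.4)<1: print(ticket.job_done())
```

```text
12.1833 [670.36943434 -24.46520546  70.44350225] [-179.88447729   -1.03323461 -174.5420901 ] [-18.42422176  -1.31287109  14.0907894 ] 0.27162425885892527
the job is handed in; nothing more can be done
None
```

I picked up the copper-disc carrier, set it flat on the nest's bed in front of the lip, and slid it under the lip until it hit a hard stop. I handed the job in at about 12.2 s while still pressing it there; no verdict was reported.

- **Home:** the last 6 mm push gave no further movement (TCP x stayed at 670.4 mm) while the push rose from 11 to 19 N. It then held steady at about 18 N against the lip and 14 N down, with the grip unchanged (opening 0.27).
- **Pictures:** the last views show the blue lip directly in front of the block, the tongue at the plunger, and the carrier centred on the bed.
- **Small disagreements:** my camera estimate put home about 1.5 mm further along, within its error. The gripper leaned about 1° under the push, inside the 0.1 rad limit.
- **Not measured:** I did not read the plunger travel directly. I also did not re-measure the other objects at the end, but the arm met no unexpected contact on its way.

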